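Index the bracket stand round to the lamp

TASK

Turn the indexing stand by exactly one hole so that the aluminium bracket's open side, with the steel post in front of it, swings towards the desk lamp. Pull the spring plunger up by its black wing, turn it a quarter turn and let go so that it stays up; turn the plate by its post; then take the wing again, turn it back and let the pin snap fully down into the next hole. Leave the other things on the desk where they are.

Things in the scene. Friction and masses are not known exactly. Their poses are not given: they have to be found in the camera images.
- wing_grip (a point): Centre of the plunger's wing: an upright black bar 64 long (this point's y), 12 thick (its x), 28 high, on the upright plunger stem (10 thick) on the far side of the stand, 85 from the plate's axis; 99 above the desk when down. Pinch it from above across the 12. It turns about its own centre, with little friction.
- sleeve_top (a point): Top centre of the fixed steel sleeve 34 x 30 under the wing, 72 above the desk, 13 below the wing when down. A key on the stem (28 x 6, parallel to the wing) sits in its 12-wide slot. Lifted over 12.5 it can turn; turned over 30 degrees either way (best 90) and let go it rests on the sleeve and stays up. Turned back to within 12 degrees and let go it drops.
- plunger (a joint): Lift of the plunger, m: 0 = fully down in a hole, about 0.0125 = parked on the sleeve, about 0.009 = pin resting on top of the plate between holes, 0.018 = upper stop. Spring pulls down with 6 N at 0, 11 N at the top. The pin is 9 deep in the plate when down, and has a round end.
- wing (a joint): Turn of the wing about the stem, rad: 0 = first direction, in line with the slot (along a tangent of the plate; this is also where it must end), positive counter-clockwise from above, stops at -1.57 and 1.57. Starts within 0.1 of 0.
- post_grip (a point): Point to grip on the steel turning post: an upright round post 22 in diameter, top 116 above the desk, on the plate 80 from its axis, in front of the bracket's open side, at the start opposite the plunger. On the post's axis, 93 above the desk; turns with the plate. The U-shaped bracket on the plate's middle (70 x 52, 62 high) stays 39 clear of the post.
- plate (a joint): Turn of the round plate (200 in diameter, six holes 60 degrees apart), rad: 0 = first hole (starts within 0.01), positive counter-clockwise from above; next holes at +1.047 and -1.047, stops at 1.25 either way. Stays where left; about 1 N turns it. The pin enters within about 0.04 of a hole; let down between holes it rides on the plate and snaps in when turned over one.
- axis_top (a point): Centre of the stand: on the plate's upright axis at the height of its top, 38 above the desk. The stand is fixed to the desk; this point's x points from the axis to the plunger, and at the start the post lies along -x. The plunger's column stands on the +x side, 106 to 126 from the axis, 58 high.
- lamp_top (a point): Top of the small white mushroom-shaped desk lamp, 195 tall, shade 144 across, fixed on the desk to the left (y > 0) or to the right (y < 0) of the stand. Lamp on the left: the plate must turn clockwise from above (negative); on the right: counter-clockwise.
- trophy: Trophy: brass figure on a black round base, 170 tall, 64 across. Origin: centre of its underside. Leave it alone.
- mug: White mug, 82 across, 95 tall. Origin: centre of its underside. Leave it alone.
- mouse: Black computer mouse, 105 x 62 x 34. Origin: centre of its underside. Leave it alone.
- print_bracket: Loose grey printed U-shaped bracket, 90 x 70 x 51. Origin: centre of its underside. Leave it alone.
- caliper: Caliper lying flat, 200 long, 11 high. Origin: centre of its beam, on the desk. Leave it alone.
- driver: Screwdriver lying flat, 170 long. Origin: on the desk, along its length. Leave it alone.
Mind the look-alikes: they are no part of the job. What is shaped like the part that bears wing_grip but green is not meant.

How it is judged:
By the outcome, as a careful person would: the job done as asked, in the order asked, and still so for the second after the job is handed in, with the robot touching nothing.
It also fails if it takes over 58 s, if anything falls off the work surface, if the arm or the gripper's body presses on something with over 40 N, if the wrist force passes 120 N, or if a joint passes its speed limit or range.

ROBOT

A 6-joint arm with a two-finger parallel gripper is mounted at the origin on the work surface. World frame = base frame: x ahead of the robot, y to its left, z up, the work surface at z = 0. Lengths are in m, angles in rad, forces in N, time in s.
With the tool pointing down it reaches from about 0.375 to 0.975 m from the base axis. Payload 3.8 kg.
Tool frame: the origin (TCP) lies at the very end of the fingers, on their centre line; the grasp point (between the pads) lies 19 mm behind it; z points along the fingers, y is the line along which they close (so a half turn about z gives the same grasp; the last joint's range is limited). The gripper opens to 85 mm and grips with 20 to 120 N. Pads are 22 mm wide; open, the fingers measure 114 mm over their backs; the gripper's body (76 mm by 85 mm) begins 54 mm behind the grasp point. The pads swing forward as they close: fully open they stand 13 mm farther back than shut.
Start: joints at [1.308, 0.264, 1.604, -0, 1.274, -0.037], TCP at [0.151, 0.658, 0.231] pointing down, gripper open.
Joint ranges: [-2.63, 2.63], [-0.94, 2.18], [0.31, 2.57], [-1.31, 4.45], [0, 2.66], [-2.55, 2.55]. Speed limits (rad/s): [2.57, 2.57, 3.14, 3.14, 3.14, 3.14].

INTERFACE

Orientations are given as a rotation vector (axis times angle).
In Python, from workcell import read_state, read_camera, calibration, finish_job gives the robot as it stands.
- The arm moves only by the tool step_arm, never from a script. Its argument "commands" is a list of rows, each an object of numbers: "fingers": the gripper's target within -1 to 1 (shut at 1, half-way at 0, fully open at -1); "dx", "dy", "dz": the shift along the tool's x, y, z in m; "roll": the turn about the tool's z in degrees. In form: [{"fingers": .., "dx": .., "dy": .., "dz": .., "roll": ..}, ...]. A call has 1 to 8 rows; each row is the pose to reach, as a shift and turn from the pose commanded when the call began, along the tool's axes at that moment; what a row does not reach only later rows make up. A row lasts 1/8 s, in which the tool goes at most 62.5 mm and 10.7 degrees, less where a joint would pass 70% of its speed; a pose out of reach is approached as far as the arm can. A call with a gripper value outside its range is refused whole. The fingers move at their own pace and stop on an object; "squeeze" is the grip in N (left out, the last holds). Time passes only in rows, so rows that repeat a pose let the fingers close. It gives the time, the measured TCP pose, the force, the opening and the grip force at its end, in the units of the state.
- read_state(): the state, without advancing time (a new reading comes with each control period).
- read_camera(name): name is "scene" or "top" or "wrist"; returns (picture, depth): 384x512x3 uint8, blue, green, red; 384x512 float32, m along the optical axis (not along the pixel's ray), 0 where there is no reading.
- calibration(name): a dict with "intrinsics" (3x3 intrinsics, pixels), "k1" (the pictures are not rectified: a ray, as slopes to the right and down, at radius r is drawn at 1 + k1 r^2 times it, then the intrinsics apply), "world_to_cam" (4x4, takes a point from world to camera coordinates). Camera axes: x right, y up, looking along -z (the intrinsics and any distortion apply to the point x, -y, -z); pixel columns grow to the right and rows downward; lengths in m; the calibration is good to about 2 mm. A picture is of the moment at which its call begins: read the wrist's pose just before it. calibration takes no time and is no camera call; for the wrist camera it gives the pose at the moment of the call.
- finish_job(): hands the job in; it is judged then, once.
The state is a dict: "time": time; "q": joint angles; "joint_vel": joint speeds; "joint_torque": joint torques, N m; "tool_pos": TCP position; "tcp_rot": TCP orientation; "wrist_force": force on the tool from outside, world axes, zero at the start; "torque": the same for the moment, N m; "width": opening from 0.0 (shut) to 1.0 (fully open); "grip_force": force on a finger pad.
Only numpy, scipy, OpenCV 4.12 (cv2) and the standard library are available. Lean on these libraries where they do the work, as an engineer would, in place of code of your own. Each camera call takes 0.05 s, during which the arm holds its last target. There are 200 camera calls.

## Working session

There is one attempt and no reset: what is moved stays moved. The work goes in short steps, Python scripts to look and compute and a tool call to move; the robot and the scene stay as the last step left them, time stands still between calls to the robot, and variables do not carry over. Pictures are saved under pics/ and viewed, at most 10 in all, crops included, and the job is handed in when it is done.

Besides the shell and the picture viewer there is one more tool, called after "Call:" by a JSON object that holds its "op" and its "data", one argument or row to a line. step_arm: Moves the arm, as the interface text tells. Its arguments: {"type":"object","properties":{"commands":{"type":"array","items":{"type":"object","properties":{"fingers":{"type":"number"},"dx":{"type":"number"},"dy":{"type":"number"},"dz":{"type":"number"},"roll":{"type":"number"}}}},"squeeze":{"type":"number"}},"required":["commands"]}

```bash
mkdir -p pics; cat > h.py <<'E'
import numpy as np, cv2
from workcell import read_state, read_camera, calibration, finish_job
def pix2world(c, d, u, v):
    K=np.array(c["intrinsics"]);k1=c["k1"];T=np.linalg.inv(np.array(c["world_to_cam"]))
    u=np.asarray(u,float);v=np.asarray(v,float);d=np.asarray(d,float)
    x=(u-K[0,2])/K[0,0];y=(v-K[1,2])/K[1,1];r=np.hypot(x,y);s=r.copy()
    for _ in range(20): s=r/(1+k1*s*s)
    f=np.where(r>0,s/np.maximum(r,1e-9),1);x=x*f;y=y*f
    p=np.stack([x*d,-y*d,-d,np.ones_like(d)],-1)
    return (p@T.T)[...,:3]
def cloud(n):
    c=calibration(n);im,d=read_camera(n);v,u=np.mgrid[0:d.shape[0],0:d.shape[1]]
    P=pix2world(c,d,u,v);P[d==0]=np.nan
    return im,d,P,c
E
python3 - <<'E'
from h import *
s=read_state();print(s)
for n in("scene","top"):
    im,d,P,c=cloud(n);np.savez(n+".npz",im=im,d=d,P=P);cv2.imwrite(f"pics/{n}0.png",cv2.resize(im,(800,600)))
    print(n,c)
E
```

```text
{'time': 0.0, 'q': array([ 1.30811464e+00,  2.64756055e-01,  1.60540008e+00, -1.76318836e-05,
        1.27369201e+00, -3.69078283e-02]), 'joint_vel': array([ 3.10457299e-04, -1.90944416e-03,  6.16668367e-04,  8.47686051e-04,
        1.05487360e-03, -8.58625409e-05]), 'joint_torque': array([ 1.22484085e-03, -5.15127432e+01, -3.67310500e+01,  1.90990763e-04,
        1.29301954e-02,  8.63903381e-06]), 'tool_pos': array([0.15092583, 0.65714947, 0.22994599]), 'tcp_rot': array([-0.35384764, -3.1212776 ,  0.00350683]), 'wrist_force': array([ 0.5312594 , -0.39104344, -0.64214139]), 'torque': array([ 0.00417089, -0.01184831, -0.01260544]), 'grip_force': 0.0, 'width': 1.0021286322197422}
scene {'intrinsics': array([[490.84626387,   0.        , 253.10952138],
       [  0.        , 490.84626387, 196.88815372],
       [  0.        ,   0.        ,   1.        ]]), 'k1': -0.015510586133434786, 'world_to_cam': array([[ 0.49770183,  0.86724013,  0.01369065, -0.24746171],
       [-0.76015894,  0.42853909,  0.48837755,  0.29942721],
       [ 0.41767363, -0.25347347,  0.87252503, -1.61146382],
       [ 0.        ,  0.        ,  0.        ,  1.        ]])}
top {'intrinsics': array([[453.51736534,   0.        , 258.90378947],
       [  0.        , 453.51736534, 183.33492698],
       [  0.        ,   0.        ,   1.        ]]), 'k1': -0.053520594000173644, 'world_to_cam': array([[ 0.04528294, -0.99897122, -0.00244152, -0.01624359],
       [ 0.97863325,  0.04387007,  0.20087899, -0.50423271],
       [-0.20056522, -0.01148574,  0.97961302, -1.56347943],
       [ 0.        ,  0.        ,  0.        ,  1.        ]])}
```

View pics/scene0.png

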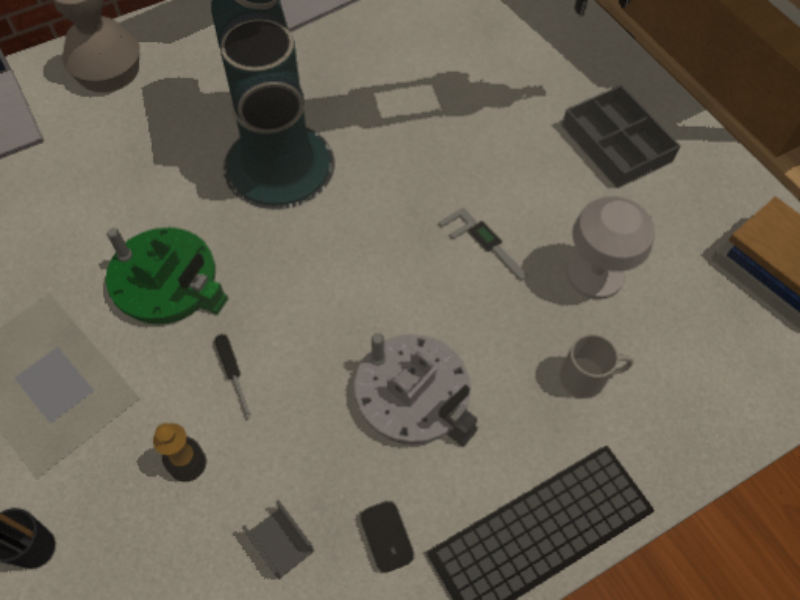

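View pics/top0.png

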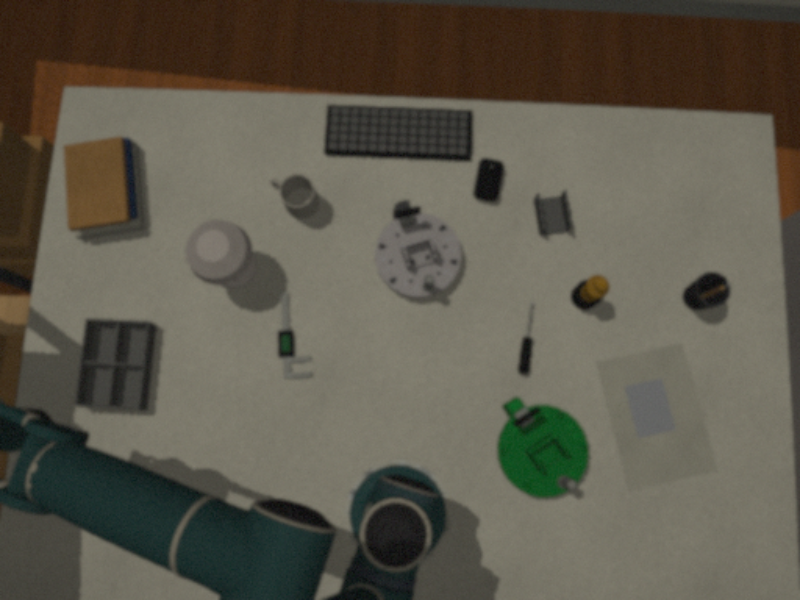

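The grey stand is at about (420,255) in the top view, with its wing at (405,212) and its post at (432,285). The lamp is on the left at (215,250), so the plate must turn clockwise (negative). The green stand is the decoy.

```bash
cat > meas.py <<'E'
from h import *
import sys
for n in("top","scene"):
    z=np.load(n+".npz");P=z["P"].reshape(-1,3);im=z["im"].reshape(-1,3).astype(int)
    P_=P
    ok=np.isfinite(P).all(1)
    # plate centre from top-surface points
    c=np.array([0.66,0.0]) if n=="x" else None
    if n=="top":
        u,v=int(420*.64),int(255*.64); c=np.nanmedian(z["P"][v-25:v+25,u-25:u+25].reshape(-1,3),0)[:2]
    else: c=c0
    for _ in range(8):
        m=ok&(abs(P[:,2]-.038)<.006)&(np.hypot(*(P[:,:2]-c).T)<.125)
        e=P[m][:,:2]; h=cv2.convexHull(e.astype(np.float32))
        c=np.array(cv2.minEnclosingCircle(h)[0]);r=cv2.minEnclosingCircle(h)[1]
    c0=c
    print(n,"axis",c,r,"z",np.median(P[m][:,2]))
    rr=np.hypot(*(P[:,:2]-c).T)
    m=ok&(rr<.125)&(P[:,2]>.085)&(P[:,2]<.13)
    Q=P[m];col=im[m].mean(1)
    k=Q[:,2]>.108;print(" post top",np.median(Q[k],0),k.sum())
    far=((Q[:,:2]-c)@np.array([1,0])>.03)
    w=Q[far];print(" wing n",len(w),w.mean(0),w.min(0),w.max(0))
    t=w[w[:,2]>.1]; 
    if len(t)>5: print(" wing rect",cv2.minAreaRect(t[:,:2].astype(np.float32)*1000))
E
python3 meas.py
```

```text
top axis [ 0.59543765 -0.01278854] 0.11164548993110657 z 0.03727275612375591
 post top [ 0.65973667 -0.00726657  0.11319542] 85
 wing n 91 [0.66335141 0.0115525  0.10729949] [ 0.65149495 -0.01846001  0.08522278] [0.67670057 0.04133692 0.11883921]
 wing rect ((666.1618041992188, 11.905939102172852), (14.543769836425781, 62.247047424316406), 15.712032318115234)
scene axis [ 0.5983457  -0.01374309] 0.11389144510030746 z 0.039080569165634294
 post top [ 0.66160754 -0.00282875  0.11397493] 169
 wing n 162 [0.66751203 0.009732   0.10915621] [ 0.65217669 -0.01955668  0.08665611] [0.67845879 0.04350761 0.12007937]
 wing rect ((665.4440307617188, 12.310445785522461), (11.852038383483887, 63.49747085571289), 15.504114151000977)
```

```bash
python3 - <<'E'
from h import *
for n in("top","scene"):
    z=np.load(n+".npz");P=z["P"].reshape(-1,3)
    ok=np.isfinite(P).all(1)
    m=ok&(np.hypot(P[:,0]-.51,P[:,1]+.04)<.06)&(P[:,2]>.11)&(P[:,2]<.13); print(n,"post",P[m].mean(0),P[m].min(0),P[m].max(0),m.sum())
    m=ok&(np.hypot(P[:,0]-.666,P[:,1]-.012)<.05)&(P[:,2]>.1);w=P[m][:,:2]
    vx,vy,x0,y0=cv2.fitLine(w.astype(np.float32),cv2.DIST_L2,0,.01,.01).ravel();print("wing",x0,y0,np.degrees(np.arctan2(vy,vx)), P[m][:,2].max())
    t=(w-[x0,y0])@[vx,vy];print(t.min(),t.max())
s=read_state();c=calibration("wrist");T=np.linalg.inv(c["world_to_cam"]);from scipy.spatial.transform import Rotation as R
A=R.from_rotvec(s["tcp_rot"]).as_matrix();print(A.round(3));print("cam in tool",A.T@(T[:3,3]-s["tool_pos"]),(A.T@T[:3,:3]).round(2))
E
```

```text
top post [ 0.50991002 -0.04445946  0.11487518] [ 0.50162821 -0.05555448  0.11007106] [ 0.51965365 -0.03483912  0.12160329] 29
wing 0.66426915 0.011273229 -74.574356 0.11883920921286295
-0.031212342879150385 0.031011249629516784
scene post [ 0.51103074 -0.04460362  0.11660681] [ 0.50022393 -0.05485293  0.11046499] [ 0.52149871 -0.03410351  0.1224143 ] 49
wing 0.66658235 0.011170527 -74.506744 0.12007936972028155
-0.03315171165054436 0.030346399331508102
[[-0.975  0.224 -0.001]
 [ 0.224  0.975 -0.002]
 [ 0.    -0.002 -1.   ]]
cam in tool [ 7.79508880e-02 -3.50069859e-06 -1.43148243e-01] [[-0.    0.95  0.3 ]
 [ 1.    0.    0.  ]
 [-0.    0.3  -0.95]]
```

The geometry agrees: wing and post are 165 mm apart (85 + 80). The stand's x axis points at about 20°, and the wing starts near -0.08 rad. Next I'll move above the wing, rolling so the fingers close across it.

```bash
cat >> h.py <<'E'
from scipy.spatial.transform import Rotation as R
def go(x,y,z,a):
    s=read_state();A=R.from_rotvec(s["tcp_rot"]).as_matrix()
    d=A.T@(np.array([x,y,z])-s["tool_pos"]);ya=np.degrees(np.arctan2(A[1,1],A[0,1]))
    print("t",round(s["time"],2),"d",d.round(4),"roll",round((ya-a+180)%360-180,1),"ya",round(ya,1))
E
python3 -c "
from h import *
go(.666,.012,.2,15.5)"
```

```text
t 0.1 d [-0.6464 -0.5135  0.0311] roll 61.6 ya 77.1
```

Call:
{"op": "step_arm", "data": {
  "commands": [
    {"dx": -0.646, "dy": -0.513, "dz": 0.0, "roll": 61.5, "fingers": 0.3},
    {"dx": -0.646, "dy": -0.513, "dz": 0.0, "roll": 61.5, "fingers": 0.3},
    {"dx": -0.646, "dy": -0.513, "dz": 0.0, "roll": 61.5, "fingers": 0.3},
    {"dx": -0.646, "dy": -0.513, "dz": 0.0, "roll": 61.5, "fingers": 0.3},
    {"dx": -0.646, "dy": -0.513, "dz": 0.0, "roll": 61.5, "fingers": 0.3},
    {"dx": -0.646, "dy": -0.513, "dz": 0.0, "roll": 61.5, "fingers": 0.3},
    {"dx": -0.646, "dy": -0.513, "dz": 0.0, "roll": 61.5, "fingers": 0.3},
    {"dx": -0.646, "dy": -0.513, "dz": 0.0, "roll": 61.5, "fingers": 0.3}
  ]
}}

```text
time: 1.1
tool_pos: [0.4638, 0.2653, 0.231]
tcp_rot: [-1.9, -2.502, 0.0]
wrist_force: [-0.4, 0.3, 1.0]
width: 0.348
grip_force: 0.0
```

```bash
python3 -c "
from h import *
go(.666,.012,.18,15.5);print(read_state()['width'])"
```

```text
t 1.1 d [-0.2983  0.1268  0.051 ] roll 0.1 ya 15.6
0.3475412825459759
```

Call:
{"op": "step_arm", "data": {
  "commands": [
    {"dx": -0.298, "dy": 0.127, "dz": 0.0},
    {"dx": -0.298, "dy": 0.127, "dz": 0.0},
    {"dx": -0.298, "dy": 0.127, "dz": 0.0},
    {"dx": -0.298, "dy": 0.127, "dz": 0.02},
    {"dx": -0.298, "dy": 0.127, "dz": 0.05},
    {"dx": -0.298, "dy": 0.127, "dz": 0.05},
    {"dx": -0.298, "dy": 0.127, "dz": 0.05}
  ]
}}

```text
invalid input
```

```bash
cat > look.py <<'E'
from h import *
import sys
im,d,P,c=cloud("wrist");np.savez("wrist.npz",im=im,d=d,P=P)
if len(sys.argv)>1: cv2.imwrite(f"pics/{sys.argv[1]}.png",im)
Q=P.reshape(-1,3);ok=np.isfinite(Q).all(1);g=im.reshape(-1,3).astype(int).max(1)
def seg(nm,c,r,z0,z1,mx=255):
    m=ok&(np.hypot(Q[:,0]-c[0],Q[:,1]-c[1])<r)&(Q[:,2]>z0)&(Q[:,2]<z1)&(g<mx);w=Q[m][:,:2]
    if m.sum()<10: print(nm,"none",m.sum());return
    (x,y),(a,b),t=cv2.minAreaRect((w*1000).astype(np.float32))
    vx,vy,_,_=cv2.fitLine(w.astype(np.float32),cv2.DIST_L2,0,.01,.01).ravel()
    print(nm,m.sum(),"c",round(x,1),round(y,1),"size",round(a,1),round(b,1),"ang",round(np.degrees(np.arctan2(vy,vx)),1),"z",np.percentile(Q[m][:,2],[5,50,95]).round(4))
seg("wing",(.666,.012),.04,.1,.14,90)
seg("post0",(.511,-.0445),.03,.105,.13);seg("post1",(.525,.034),.03,.105,.13)
E
python3 look.py w1; python3 -c "
from h import *
go(.666,.012,.08,15.5)"
```

```text
wing none 0
post0 none 0
post1 none 0
t 1.15 d [-0.2899  0.1248  0.1531] roll -0.1 ya 15.4
```

View pics/w1.png

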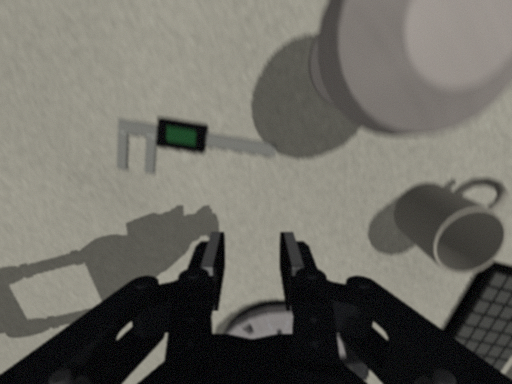

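That call was refused because a row must carry every field, so the picture shows the arm still short of the stand. The lamp is top right and the plate is just visible at the bottom, around (270,315).

Call:
{"op": "step_arm", "data": {
  "commands": [
    {"dx": -0.29, "dy": 0.125, "dz": 0.0, "roll": 0, "fingers": 0.3},
    {"dx": -0.29, "dy": 0.125, "dz": 0.0, "roll": 0, "fingers": 0.3},
    {"dx": -0.29, "dy": 0.125, "dz": 0.0, "roll": 0, "fingers": 0.3},
    {"dx": -0.29, "dy": 0.125, "dz": 0.02, "roll": 0, "fingers": 0.3},
    {"dx": -0.29, "dy": 0.125, "dz": 0.05, "roll": 0, "fingers": 0.3},
    {"dx": -0.29, "dy": 0.125, "dz": 0.05, "roll": 0, "fingers": 0.3},
    {"dx": -0.29, "dy": 0.125, "dz": 0.05, "roll": 0, "fingers": 0.3}
  ]
}}

```text
time: 2.02
tool_pos: [0.6605, 0.0212, 0.1796]
tcp_rot: [-1.9, -2.498, 0.003]
wrist_force: [-0.1, 0.8, -0.2]
width: 0.349
grip_force: 0.0
```

```bash
python3 look.py w2; python3 -c "
from h import *
go(.666,.012,.08,15.5)"
```

```text
wing 1135 c 665.3 10.3 size 11.8 62.3 ang -73.6 z [0.1099 0.1132 0.1145]
post0 692 c 512.1 -45.1 size 19.6 21.9 ang -42.8 z [0.1063 0.1152 0.1173]
post1 none 0
t 2.08 d [-0.0113  0.0026  0.1009] roll 0.1 ya 15.6
```

View pics/w2.png

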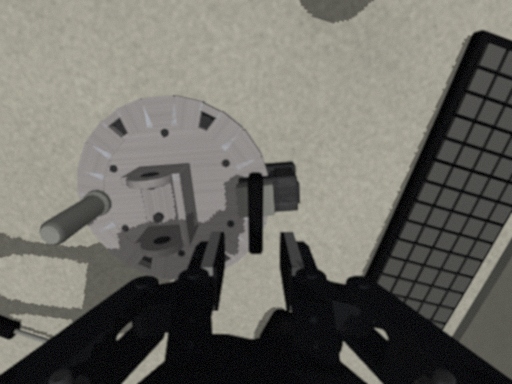

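The wing is at (255,213) px, which is (0.6655, 0.011), with its top at 0.113. The post top is at (75,215) px, which is (0.512, -0.045). I'll descend and grip the wing.

Call:
{"op": "step_arm", "data": {
  "commands": [
    {"dx": -0.012, "dy": 0.002, "dz": 0.04, "roll": 0, "fingers": 0.3},
    {"dx": -0.012, "dy": 0.002, "dz": 0.075, "roll": 0, "fingers": 0.3},
    {"dx": -0.012, "dy": 0.002, "dz": 0.099, "roll": 0, "fingers": 0.3},
    {"dx": -0.012, "dy": 0.002, "dz": 0.099, "roll": 0, "fingers": 0.3},
    {"dx": -0.012, "dy": 0.002, "dz": 0.099, "roll": 0, "fingers": 0.3},
    {"dx": -0.012, "dy": 0.002, "dz": 0.099, "roll": 0, "fingers": 1},
    {"dx": -0.012, "dy": 0.002, "dz": 0.099, "roll": 0, "fingers": 1},
    {"dx": -0.012, "dy": 0.002, "dz": 0.099, "roll": 0, "fingers": 1}
  ],
  "squeeze": 60
}}

```text
time: 3.08
tool_pos: [0.6663, 0.0104, 0.0848]
tcp_rot: [-1.9, -2.502, -0.0]
wrist_force: [-5.4, -0.4, 6.7]
width: 0.13
grip_force: 58.9
```

```bash
python3 -c "
from h import *
go(.6655,.011,.08,16);s=read_state();print(s['width'],s['grip_force'],s['wrist_force'],s['torque'])"
```

```text
t 3.08 d [ 0.0008 -0.0006  0.0048] roll -0.4 ya 15.6
0.13015897776989635 58.9341638982296 [-5.44471486 -0.43043625  6.65161059] [0.00651081 0.87809335 0.02124532]
```

Good grip: the opening is 11 mm at 59 N. Now I'll lift.

Call:
{"op": "step_arm", "data": {
  "commands": [
    {"dx": 0, "dy": 0, "dz": -0.008, "roll": 0, "fingers": 1},
    {"dx": 0, "dy": 0, "dz": -0.016, "roll": 0, "fingers": 1},
    {"dx": 0, "dy": 0, "dz": -0.019, "roll": 0, "fingers": 1},
    {"dx": 0, "dy": 0, "dz": -0.019, "roll": 0, "fingers": 1}
  ],
  "squeeze": 80
}}

```text
time: 3.58
tool_pos: [0.666, 0.0104, 0.1004]
tcp_rot: [-1.9, -2.501, 0.001]
wrist_force: [0.8, 1.0, -12.3]
width: 0.123
grip_force: 78.5
```

Lifted 15.6 mm against the spring, with 12 N on the wrist. Next is the quarter turn counter-clockwise.

Call:
{"op": "step_arm", "data": {
  "commands": [
    {"dx": 0, "dy": 0, "dz": 0, "roll": -10, "fingers": 1},
    {"dx": 0, "dy": 0, "dz": 0, "roll": -20, "fingers": 1},
    {"dx": 0, "dy": 0, "dz": 0, "roll": -30, "fingers": 1},
    {"dx": 0, "dy": 0, "dz": 0, "roll": -40, "fingers": 1},
    {"dx": 0, "dy": 0, "dz": 0, "roll": -50, "fingers": 1},
    {"dx": 0, "dy": 0, "dz": 0, "roll": -60, "fingers": 1},
    {"dx": 0, "dy": 0, "dz": 0, "roll": -70, "fingers": 1},
    {"dx": 0, "dy": 0, "dz": 0, "roll": -80, "fingers": 1}
  ]
}}

```text
time: 4.58
tool_pos: [0.6653, 0.0096, 0.0998]
tcp_rot: [0.161, -3.134, 0.001]
wrist_force: [-0.5, -1.2, -11.5]
width: 0.12
grip_force: 78.5
```

Call:
{"op": "step_arm", "data": {
  "commands": [
    {"dx": 0, "dy": 0, "dz": 0, "roll": -8, "fingers": 1},
    {"dx": 0, "dy": 0, "dz": 0.003, "roll": -8, "fingers": 1},
    {"dx": 0, "dy": 0, "dz": 0.003, "roll": -8, "fingers": 1}
  ]
}}

```text
time: 4.95
tool_pos: [0.6654, 0.0096, 0.0975]
tcp_rot: [0.367, -3.117, 0.001]
wrist_force: [-2.2, -3.5, -10.7]
width: 0.125
grip_force: 78.8
```

```bash
python3 -c "
from h import *
go(.6655,.011,.0975,105);s=read_state();print(s['tool_pos'],s['width'],s['grip_force'],s['wrist_force'],s['torque'])"
```

```text
t 4.95 d [-0.0004  0.0014  0.    ] roll -1.6 ya 103.4
[0.66544205 0.00959202 0.09753657] 0.12474061623416606 78.7722297012806 [ -2.15047384  -3.54434314 -10.69578713] [-6.04578256e-01  3.20626554e-01 -1.42273479e-04]
```

The wing has turned to about +84°. I'll release it, rise and check.

Call:
{"op": "step_arm", "data": {
  "commands": [
    {"dx": 0, "dy": 0, "dz": 0.0, "roll": 0, "fingers": 0.3},
    {"dx": 0, "dy": 0, "dz": 0.0, "roll": 0, "fingers": 0.3},
    {"dx": 0, "dy": 0, "dz": 0.0, "roll": 0, "fingers": 0.3},
    {"dx": 0, "dy": 0, "dz": -0.03, "roll": 0, "fingers": 0.3},
    {"dx": 0, "dy": 0, "dz": -0.08, "roll": 0, "fingers": 0.3},
    {"dx": 0, "dy": 0, "dz": -0.08, "roll": 0, "fingers": 0.3},
    {"dx": 0, "dy": 0, "dz": -0.08, "roll": 0, "fingers": 0.3}
  ]
}}

```text
time: 5.82
tool_pos: [0.6669, 0.0105, 0.1791]
tcp_rot: [-0.371, 3.118, -0.0]
wrist_force: [-0.4, -0.0, -0.9]
width: 0.347
grip_force: 0.0
```

```bash
python3 look.py w3; python3 -c "
from h import *
go(.5115,-.045,.16,110)"
```

```text
wing 1353 c 665.0 8.9 size 62.0 11.7 ang 13.9 z [0.1166 0.1256 0.1268]
post0 none 0
post1 none 0
t 5.88 d [ 0.1632 -0.0177  0.0178] roll -6.4 ya 103.6
```

View pics/w3.png

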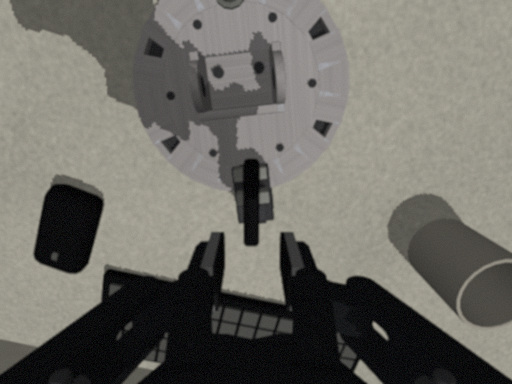

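The wing is parked up: its top is at 0.1257, so +12.5 mm, at about +84° (px (252,200)). Now to the post.

Call:
{"op": "step_arm", "data": {
  "commands": [
    {"dx": 0.055, "dy": -0.006, "dz": 0.0, "roll": -6, "fingers": -0.1},
    {"dx": 0.11, "dy": -0.012, "dz": 0.0, "roll": -6, "fingers": -0.1},
    {"dx": 0.163, "dy": -0.018, "dz": 0.0, "roll": -6, "fingers": -0.1},
    {"dx": 0.163, "dy": -0.018, "dz": 0.0, "roll": -6, "fingers": -0.1},
    {"dx": 0.163, "dy": -0.018, "dz": 0.0, "roll": -6, "fingers": -0.1}
  ]
}}

```text
time: 6.5
tool_pos: [0.5122, -0.0453, 0.1776]
tcp_rot: [0.533, -3.096, -0.001]
wrist_force: [0.0, -0.3, -0.5]
width: 0.552
grip_force: 0.0
```

```bash
python3 look.py; python3 -c "
from h import *
go(.511,-.0455,.074,110)"
```

```text
wing 92 c 636.5 1.9 size 4.1 11.4 ang -74.2 z [0.1006 0.1048 0.1089]
post0 661 c 510.9 -47.1 size 21.7 21.3 ang 24.4 z [0.1086 0.1159 0.1174]
post1 none 0
t 6.55 d [0.002  0.0004 0.104 ] roll -0.4 ya 109.6
```

Call:
{"op": "step_arm", "data": {
  "commands": [
    {"dx": 0.002, "dy": 0.0, "dz": 0.05, "roll": 0, "fingers": -0.1},
    {"dx": 0.002, "dy": 0.0, "dz": 0.103, "roll": 0, "fingers": -0.1},
    {"dx": 0.002, "dy": 0.0, "dz": 0.103, "roll": 0, "fingers": -0.1},
    {"dx": 0.002, "dy": 0.0, "dz": 0.103, "roll": 0, "fingers": 1},
    {"dx": 0.002, "dy": 0.0, "dz": 0.103, "roll": 0, "fingers": 1},
    {"dx": 0.002, "dy": 0.0, "dz": 0.103, "roll": 0, "fingers": 1},
    {"dx": 0.002, "dy": 0.0, "dz": 0.103, "roll": 0, "fingers": 1}
  ],
  "squeeze": 30
}}

```text
time: 7.42
tool_pos: [0.513, -0.0462, 0.0776]
tcp_rot: [-0.533, 3.09, -0.002]
wrist_force: [3.3, 1.8, 4.2]
width: 0.247
grip_force: 30.5
```

```bash
python3 -c "
from h import *
s=read_state();print(s['tool_pos'],s['width'],s['grip_force'],s['wrist_force'],s['torque'])
go(.5108,-.0457,.074,110)
c=np.array([.5862,-.0185]);b=180+19.9
p0=np.array([.5108,-.0457])
p0=s['tool_pos'][:2]
A=R.from_rotvec(s['tcp_rot']).as_matrix()
r=p0-c;print(np.hypot(*r),np.degrees(np.arctan2(*r[::-1])))
for k in range(1,8):
    a=-np.radians(60*k/7);M=np.array([[np.cos(a),-np.sin(a)],[np.sin(a),np.cos(a)]])
    d=A.T@np.r_[M@r-r,0];print(d.round(4),round(60*k/7,1))"
```

```text
[ 0.51299119 -0.04620456  0.07763006] 0.2466920702167006 30.532701769843698 [3.34112644 1.8335467  4.20445704] [ 0.26395295 -0.49082261  0.02948625]
t 7.42 d [0.0019 0.0012 0.0036] roll -0.4 ya 109.6
0.07827562129037885 -159.2717541873259
[-0.0006  0.0117 -0.    ] 8.6
[-0.003   0.0231 -0.    ] 17.1
[-0.0071  0.0341 -0.    ] 25.7
[-0.0127  0.0444 -0.    ] 34.3
[-0.0198  0.0537 -0.    ] 42.9
[-0.0282  0.0618  0.    ] 51.4
[-0.0377  0.0686  0.    ] 60.0
```

Post gripped with a 21 mm opening. Now I'll swing it 60° clockwise along the arc.

Call:
{"op": "step_arm", "data": {
  "commands": [
    {"dx": -0.0006, "dy": 0.0117, "dz": 0, "roll": 8.6, "fingers": 1},
    {"dx": -0.003, "dy": 0.0231, "dz": 0, "roll": 17.1, "fingers": 1},
    {"dx": -0.0071, "dy": 0.0341, "dz": 0, "roll": 25.7, "fingers": 1},
    {"dx": -0.0127, "dy": 0.0444, "dz": 0, "roll": 34.3, "fingers": 1},
    {"dx": -0.0198, "dy": 0.0537, "dz": 0, "roll": 42.9, "fingers": 1},
    {"dx": -0.0282, "dy": 0.0618, "dz": 0, "roll": 51.4, "fingers": 1},
    {"dx": -0.0377, "dy": 0.0686, "dz": 0, "roll": 60, "fingers": 1},
    {"dx": -0.0377, "dy": 0.0686, "dz": 0, "roll": 60, "fingers": 1}
  ]
}}

```text
time: 8.43
tool_pos: [0.5268, 0.0305, 0.0776]
tcp_rot: [1.083, 2.941, 0.001]
wrist_force: [6.9, -3.6, 2.8]
width: 0.244
grip_force: 30.7
```

```bash
cat > holes.py <<'E'
from h import *
s=read_state();print(s['tool_pos'],s['width'],s['wrist_force'])
r=s['tool_pos'][:2]-[.5862,-.0185];print("tcp rad/ang",np.hypot(*r),np.degrees(np.arctan2(*r[::-1])))
A=R.from_rotvec(s['tcp_rot']).as_matrix();print("ya",np.degrees(np.arctan2(A[1,1],A[0,1])))
E
python3 holes.py
```

```text
[0.5268113  0.03052807 0.07759636] 0.24402022130063458 [ 6.88056181 -3.56666134  2.80498932]
tcp rad/ang 0.07701148966340338 140.45877506762608
ya 49.57951691624699
```

Call:
{"op": "step_arm", "data": {
  "commands": [
    {"dx": 0, "dy": 0, "dz": 0.0, "roll": 0, "fingers": -0.1},
    {"dx": 0, "dy": 0, "dz": 0.0, "roll": 0, "fingers": -0.1},
    {"dx": 0, "dy": 0, "dz": 0.0, "roll": 0, "fingers": -0.1},
    {"dx": 0, "dy": 0, "dz": -0.05, "roll": 0, "fingers": -0.1},
    {"dx": 0, "dy": 0, "dz": -0.1, "roll": 0, "fingers": -0.1},
    {"dx": 0, "dy": 0, "dz": -0.1, "roll": 0, "fingers": -0.1},
    {"dx": 0, "dy": 0, "dz": -0.1, "roll": 0, "fingers": -0.1}
  ]
}}

```text
time: 9.3
tool_pos: [0.5224, 0.0311, 0.1749]
tcp_rot: [-1.086, -2.947, 0.0]
wrist_force: [-0.1, -0.6, -0.6]
width: 0.548
grip_force: 0.0
```

```bash
python3 look.py w4; python3 -c "
from h import *
go(.6655,.010,.18,104)"
```

```text
wing 460 c 665.5 8.9 size 63.4 12.2 ang 16.5 z [0.108  0.1243 0.1264]
post0 none 0
post1 670 c 524.7 31.6 size 20.6 21.9 ang -38.7 z [0.108  0.1159 0.1173]
t 9.35 d [-0.1232  0.0772 -0.0064] roll -54.4 ya 49.6
```

View pics/w4.png

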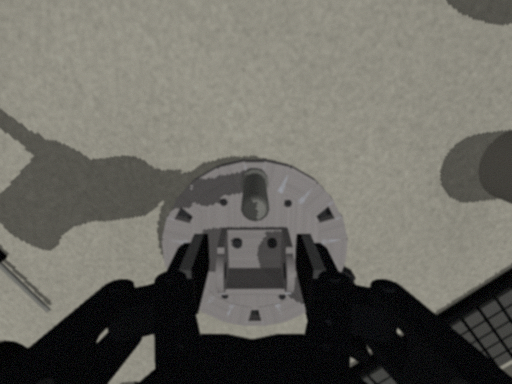

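The post is now at (0.5247, 0.0316), above the bracket at (255,195) px. The chord from its start is 79.9 mm, against 80 expected for 60°. Back to the wing.

Call:
{"op": "step_arm", "data": {
  "commands": [
    {"dx": -0.041, "dy": 0.026, "dz": 0, "roll": -10, "fingers": 0.3},
    {"dx": -0.082, "dy": 0.052, "dz": 0, "roll": -20, "fingers": 0.3},
    {"dx": -0.123, "dy": 0.077, "dz": -0.005, "roll": -30, "fingers": 0.3},
    {"dx": -0.123, "dy": 0.077, "dz": -0.005, "roll": -40, "fingers": 0.3},
    {"dx": -0.123, "dy": 0.077, "dz": -0.005, "roll": -50, "fingers": 0.3},
    {"dx": -0.123, "dy": 0.077, "dz": -0.005, "roll": -54, "fingers": 0.3},
    {"dx": -0.123, "dy": 0.077, "dz": -0.005, "roll": -54, "fingers": 0.3}
  ]
}}

```text
time: 10.22
tool_pos: [0.6651, 0.01, 0.1776]
tcp_rot: [0.369, -3.115, -0.001]
wrist_force: [0.0, 0.3, 0.2]
width: 0.352
grip_force: 0.0
```

```bash
python3 look.py; python3 -c "
from h import *
go(.6653,.010,.095,104)"
```

```text
wing 1374 c 665.2 8.9 size 62.4 11.7 ang 14.0 z [0.1165 0.1256 0.1267]
post0 none 0
post1 993 c 527.4 32.2 size 18.6 22.0 ang -79.9 z [0.1091 0.1159 0.1176]
t 10.28 d [-0.0003 -0.0001  0.0831] roll -0.5 ya 103.5
```

Call:
{"op": "step_arm", "data": {
  "commands": [
    {"dx": 0, "dy": 0, "dz": 0.04, "roll": 0, "fingers": 0.3},
    {"dx": 0, "dy": 0, "dz": 0.083, "roll": 0, "fingers": 0.3},
    {"dx": 0, "dy": 0, "dz": 0.083, "roll": 0, "fingers": 0.3},
    {"dx": 0, "dy": 0, "dz": 0.083, "roll": 0, "fingers": 0.3},
    {"dx": 0, "dy": 0, "dz": 0.083, "roll": 0, "fingers": 1},
    {"dx": 0, "dy": 0, "dz": 0.083, "roll": 0, "fingers": 1},
    {"dx": 0, "dy": 0, "dz": 0.083, "roll": 0, "fingers": 1}
  ],
  "squeeze": 70
}}

```text
time: 11.15
tool_pos: [0.6683, 0.01, 0.1001]
tcp_rot: [-0.37, 3.115, -0.001]
wrist_force: [-0.5, -0.6, 6.1]
width: 0.128
grip_force: 70.3
```

Call:
{"op": "step_arm", "data": {
  "commands": [
    {"dx": 0, "dy": 0, "dz": -0.003, "roll": 0, "fingers": 1},
    {"dx": 0, "dy": 0, "dz": -0.004, "roll": 0, "fingers": 1}
  ]
}}

```text
time: 11.4
tool_pos: [0.6677, 0.01, 0.1004]
tcp_rot: [-0.37, 3.117, -0.001]
wrist_force: [7.2, 0.1, -11.0]
width: 0.125
grip_force: 68.1
```

Call:
{"op": "step_arm", "data": {
  "commands": [
    {"dx": 0, "dy": 0, "dz": -0.0025, "roll": 0, "fingers": 1},
    {"dx": 0, "dy": 0, "dz": -0.0025, "roll": 10, "fingers": 1},
    {"dx": 0, "dy": 0, "dz": -0.0025, "roll": 20, "fingers": 1},
    {"dx": 0, "dy": 0, "dz": -0.0025, "roll": 30, "fingers": 1},
    {"dx": 0, "dy": 0, "dz": -0.0025, "roll": 40, "fingers": 1},
    {"dx": 0, "dy": 0, "dz": -0.0025, "roll": 50, "fingers": 1},
    {"dx": 0, "dy": 0, "dz": -0.0025, "roll": 60, "fingers": 1},
    {"dx": 0, "dy": 0, "dz": -0.0025, "roll": 70, "fingers": 1}
  ]
}}

```text
time: 12.4
tool_pos: [0.6669, 0.0081, 0.1018]
tcp_rot: [1.492, 2.762, -0.004]
wrist_force: [6.2, -5.3, -10.6]
width: 0.126
grip_force: 68.2
```

```bash
python3 -c "
from h import *
go(.6653,.010,.1035,19.8);s=read_state();print(s['tool_pos'],s['width'],s['wrist_force'],s['torque'])"
```

```text
t 12.4 d [ 0.0025 -0.0003 -0.0018] roll 13.5 ya 33.3
[0.66689609 0.00809233 0.10175066] 0.12594694752631358 [  6.17881928  -5.3170584  -10.58471251] [-1.14128186 -1.2222176   0.02237968]
```

Call:
{"op": "step_arm", "data": {
  "commands": [
    {"dx": 0.001, "dy": 0, "dz": 0, "roll": 7, "fingers": 1},
    {"dx": 0.001, "dy": 0, "dz": 0, "roll": 13.5, "fingers": 1},
    {"dx": 0.001, "dy": 0, "dz": 0, "roll": 13.5, "fingers": 1},
    {"dx": 0.001, "dy": 0, "dz": 0.004, "roll": 13.5, "fingers": 1},
    {"dx": 0.001, "dy": 0, "dz": 0.004, "roll": 13.5, "fingers": 1}
  ]
}}

```text
time: 13.02
tool_pos: [0.6664, 0.0081, 0.0977]
tcp_rot: [1.798, 2.572, -0.005]
wrist_force: [6.1, -8.0, -10.0]
width: 0.127
grip_force: 68.4
```

```bash
python3 -c "
from h import *
go(.6653,.010,.1035,19.8);s=read_state();print(s['tool_pos'],s['width'],s['wrist_force'],s['torque'])"
```

```text
t 13.03 d [ 0.0022 -0.0004 -0.0058] roll 0.3 ya 20.1
[0.6664145  0.00806146 0.09771671] 0.12687902524050415 [ 6.08377506 -8.02691466 -9.97266251] [-1.47485464 -1.18865949 -0.05024028]
```

Call:
{"op": "step_arm", "data": {
  "commands": [
    {"dx": 0, "dy": 0, "dz": 0.0, "roll": 0, "fingers": 0.3},
    {"dx": 0, "dy": 0, "dz": 0.0, "roll": 0, "fingers": 0.3},
    {"dx": 0, "dy": 0, "dz": 0.0, "roll": 0, "fingers": 0.3},
    {"dx": 0, "dy": 0, "dz": -0.04, "roll": 0, "fingers": 0.3},
    {"dx": 0, "dy": 0, "dz": -0.08, "roll": 0, "fingers": 0.3},
    {"dx": 0, "dy": 0, "dz": -0.08, "roll": 0, "fingers": 0.3},
    {"dx": 0, "dy": 0, "dz": -0.08, "roll": 0, "fingers": 0.3}
  ]
}}

```text
time: 13.9
tool_pos: [0.6657, 0.0111, 0.1799]
tcp_rot: [-1.8, -2.575, -0.0]
wrist_force: [-0.1, -0.1, -0.6]
width: 0.356
grip_force: 0.0
```

```bash
python3 look.py w5
```

```text
wing 1167 c 665.4 10.6 size 11.7 61.7 ang -69.9 z [0.1107 0.1132 0.1144]
post0 none 0
post1 878 c 525.2 32.4 size 21.2 21.6 ang 58.2 z [0.1072 0.1157 0.1174]
```

View pics/w5.png

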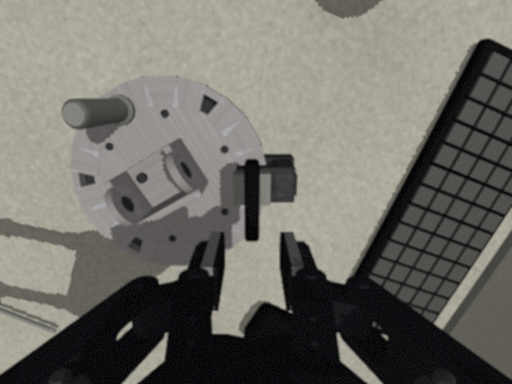

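The wing is at (252,200) px with its top at 0.1132, the same as the fully-down reading at the start; riding on the plate would read about 0.122. It points at -69.9°, so wing = 0. The post is at (90,112) px, one hole clockwise on the lamp side, and the gripper is clear.

```bash
python3 -c "
from h import *
print(finish_job())"
```

```text
the job is handed in; nothing more can be done
None
```

The stand is turned one hole clockwise so the bracket's open side and post swing towards the lamp, the pin is fully down, the wing is back in line, and the job was handed in at about 14 s.

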